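# Stack two plates on the sloped assembly stand

## Robot

A 6-joint arm with a two-finger parallel gripper is mounted at the origin on a cart in front of the work surface, level with it; the furniture and walls round the work are solid. World frame = base frame: x ahead of the robot, y to its left, z up, the work surface at z = 0. Lengths are in mm, angles in degrees, forces in N, time in s.
With the tool pointing down it reaches from about 350 to 850 mm from the base axis. Payload 8.1 kg.
Tool frame: the origin (TCP) lies at the very end of the fingers, on their centre line; the grasp point (between the pads) lies 19 mm behind it; z points along the fingers, y is the line along which they close (so a half turn about z gives the same grasp; the last joint's range is limited). The gripper opens to 85 mm and grips with 20 to 120 N. Pads are 22 mm wide; open, the fingers measure 114 mm over their backs; the gripper's body (76 mm by 85 mm) begins 54 mm behind the grasp point. The pads swing forward as they close: fully open they stand 13 mm farther back than shut.
Start: joints at [-4.893, 7.471, 85.268, -0, 87.261, -4.893], TCP at [600.004, 0.022, 231.292] pointing down, gripper open.
Joint ranges: [-169.43, 169.43], [-51.17, 129.36], [1.28, 143.12], [-76.62, 256.62], [0, 156.53], [-152.29, 152.29]. Speed limits (degrees/s): [136.94, 136.94, 159.86, 180, 180, 180].

## Interface

Orientations are given as [roll, pitch, yaw] about the fixed x, y, z axes, in that order (R = Rz(yaw) Ry(pitch) Rx(roll)).
In Python, from bench import * gives the robot as it stands.
- The arm moves only by the tool play_rows, never from a script. Its argument "increments" is a list of rows, each a list of 3 entries, a list of its own where there are three numbers: the gripper's target within -1 to 1 (fully open at 1, half-way at 0, shut at -1), then the shift along the tool's x, y, z in mm, then the turn about the tool's z in rad. A call has 1 to 12 rows; each row shifts and turns the commanded pose from where the row before left it, along the tool's axes as they then stand; what a row does not reach is not made up. A row lasts 1/12 s, in which the tool goes at most 41.7 mm and 7.16 degrees, less where a joint would pass 70% of its speed; a pose out of reach is approached as far as the arm can. A call is refused whole if a number of a shift passes 41.7 or a number of a turn 0.125, either way. A call with a gripper value outside its range is refused whole. The fingers move at their own pace and stop on an object; "force" is the grip in N (left out, the last holds). Time passes only in rows, so rows that do not move let the fingers close. It gives the time, the measured TCP pose, the force, the opening and the grip force at its end, in the units of the state.
- sense(): the state, without advancing time (a new reading comes with each control period).
- snapshot(name): name is "scene" or "side" or "wrist"; returns a dict with "color" (420x560x3 uint8, red, green, blue), "intrinsics" (3x3 intrinsics, pixels), "world_from_camera" (4x4, takes a point from camera to world coordinates). Camera axes: x right, y down, z forward; pixel columns grow to the right and rows downward; lengths in mm; the calibration is good to about 2 mm. A picture is of the moment at which its call begins. There is no depth.
- hand_in(): hands the job in; it is judged then, once.
Trained networks look in a picture, given as the dict that the camera call returned (one of the last four; its "shot" number tells which), for a name from the list of things; names that differ only in an ending like _2 or _b are one class to them, and where a whole thing is asked for, a point or a joint stands for the part that bears it (a point fixed in the world has none). Each returns a list of dicts, best first, with "p" (0 to 1); they miss things now and then, are a little off and sometimes report something else, mostly with a low value. They report only what shows in the picture. A call takes as long as a camera call. They do not tell look-alikes from the thing itself.
- find_in(query, picture): "xyz" ([x, y, z] in mm, in the coordinates of the camera as it stood for that picture, good to about 4 mm: the middle of the surface that is visible of it).
- regions_of(query, picture): "mask" (420x560 bool, what is visible of it).
- pinpoint(query, picture): "xyz" ([x, y, z] in mm, in the coordinates of the camera as it stood for that picture, good to about 4 mm: a listed point, or the origin of a listed thing).
The state is a dict: "time": time; "joint_pos": joint angles; "qd": joint speeds; "joint_efforts": joint torques, N m; "tool_pos": TCP position; "tcp_rot": TCP orientation; "ft_force": force on the tool from outside, world axes, zero at the start; "wrist_torque": the same for the moment, N m; "finger_gap": finger opening in mm; "grip_force": force on a finger pad.
Only numpy, scipy, OpenCV 4.12 (cv2) and the standard library are available. Lean on these libraries where they do the work, as an engineer would, in place of code of your own. Each camera call takes 0.05 s, during which the arm holds its last target. There are 200 camera calls.

## Task

Load the sloped assembly stand for the next circuit board: lay the blue base plate lengthwise up the slope on the bed, centred on its black line, and let go of it with its lower short edge fully against the black stop. Then lay the orange insulating plate on top of it in the same way, its lower short edge also fully against the stop. Set both plates down, do not drop them, and leave the vial, the objective lens and the shaft coupling where they stand.

Things in the scene. Friction and masses are not known exactly. Their poses are not given: they have to be found in the camera images.
- stand: assembly stand, fixed to the table: dark steel foot plate 150 (x) x 120 (y) x 8 mm on profile legs that carry a sloped aluminium bed with a black stop at its low edge. Origin: centre of the foot's underside, on the table; z up; x points to the high side of the slope.
- bed: sloped top face of the stand, 30 degrees from level, 110 mm wide, x = 0 to 130 mm, open sides, black line along its middle (y = 0). Origin: mid-width on the face at the foot of the stop, 45 mm above the table; x up the slope, y along the stop, z the upward normal. The stop (100 mm wide, x = -6 to 0) stands 24 mm above the face, square to it. Plates may not slide down by themselves.
- base_plate: blue flat rectangular plate with four dark screw holes, 90 (x) x 46 (y) x 10 (z) mm, 0.11 kg give or take, lying flat on the table. Origin: centre of the underside, z up. Same either end round.
- insulating_plate: orange flat rectangular plate with four dark screw holes, 70 (x) x 46 (y) x 10 (z) mm, 0.06 kg give or take, lying flat on the table. Origin: centre of the underside, z up. Same either end round.
- vial_red: small pale vial with a red cap, 28 mm across, 56 mm tall, standing loose beside the stand. Origin: centre of the underside. To be left alone.
- objective_10: silver microscope objective lens with a yellow ring, 26 mm across, 40 mm tall, standing loose beside the stand. Origin: centre of the underside. To be left alone.
- shaft_coupling: short aluminium shaft coupling with a red band, 26 mm across, 30 mm tall, standing loose beyond the plates. Origin: centre of the underside. To be left alone.
Things that resemble listed ones, but are neither listed nor needed, are in the scene too. Several things have the shape of the insulating_plate; the one meant has the colours described above. There is more than one size of the base_plate; the job needs the smaller.

How it is judged (in metres and radians):
On the way, in this order (a step that is already met when the one before it is completed fails the run):
1. the blue base plate lies released on the bed, its lower edge against the stop (x of base_plate in the frame of bed between 0.042 and 0.049 m and y of base_plate in the frame of bed between -0.012 and 0.012 m and z of base_plate in the frame of bed between -0.003 and 0.003 m and angle between the x axis of base_plate and the x axis of bed, either way round below 0.09 rad and angle between the z axis of base_plate and the z axis of bed, either way round below 0.06 rad and contact force between the fingers and base_plate below 0.1 N and linear speed of base_plate below 0.01 m/s), for 0.2 s.
2. the orange insulating plate lies released on the base plate, its lower edge against the stop (x of insulating_plate in the frame of bed between 0.032 and 0.039 m and y of insulating_plate in the frame of bed between -0.012 and 0.012 m and z of insulating_plate in the frame of bed between 0.007 and 0.013 m and angle between the x axis of insulating_plate and the x axis of bed, either way round below 0.09 rad and angle between the z axis of insulating_plate and the z axis of bed, either way round below 0.06 rad and contact force between the fingers and insulating_plate below 0.1 N and linear speed of insulating_plate below 0.01 m/s), for 0.2 s.
At the end, for the whole second after the job is handed in: The blue plate lies flat on the bed and the orange plate flat on the blue one (within 3 mm of that height, 3 degrees), each lengthwise up the slope (within 5 degrees), its lower short edge within 4 mm of the stop and its middle within 12 mm of the bed's middle line, both released and at rest (all of step 1 and all of step 2); the robot touches nothing.
It fails at once if a plate is dropped: it moves faster than 0.5 m/s while not held ((contact force between the fingers and base_plate below 0.05 N and linear speed of base_plate above 0.5 m/s) or (contact force between the fingers and insulating_plate below 0.05 N and linear speed of insulating_plate above 0.5 m/s)).
It fails at once if the vial, the objective lens or the shaft coupling is moved by more than 20 mm or tipped (distance of any of vial_red, objective_10, shaft_coupling from where it was at the start of the episode above 0.02 m or angle between any of vial_red, objective_10, shaft_coupling's own z axis and vertical above 0.4 rad).
It also fails if it takes over 50 s, if anything falls off the work surface, if the arm or the gripper's body presses on something with over 40 N, if the wrist force passes 120 N, or if a joint passes its speed limit or range.

## Working session

There is one attempt and no reset: what is moved stays moved. The work goes in short steps, Python scripts to look and compute and a tool call to move; the robot and the scene stay as the last step left them, time stands still between calls to the robot, and variables do not carry over. Pictures are saved under pics/ and viewed, at most 11 in all, crops included, and the job is handed in when it is done.

Besides the shell and the picture viewer there is one more tool, called as a command line: name --argument value ..., lists and objects as JSON in quotes. play_rows: Moves the arm, as the interface text tells. Its arguments: {"type":"object","properties":{"increments":{"type":"array","items":{"type":"array"}},"force":{"type":"number"}},"required":["increments"]}

```bash
mkdir -p pics; ls
cat > h.py <<'E'
from bench import *
import numpy as np, cv2
def save(s,n,crop=None,k=1):
    im=s["color"]
    if crop: im=im[crop[1]:crop[3],crop[0]:crop[2]]
    cv2.imwrite("pics/"+n,cv2.resize(im[...,::-1],None,fx=k,fy=k))
def w(s,p):
    return (np.array(s["world_from_camera"])@np.r_[p,1])[:3]
def px(s,P):
    c=np.linalg.inv(np.array(s["world_from_camera"]))@np.r_[P,1]; q=np.array(s["intrinsics"])@c[:3]; return (q[:2]/q[2])
def ray(s,u,v,z):
    T=np.array(s["world_from_camera"]);d=T[:3,:3]@np.linalg.inv(s["intrinsics"])@np.array([u,v,1.]);o=T[:3,3]
    return o+d*(z-o[2])/d[2]
E
cat > a.py <<'E'
from h import *
st=sense();print(st)
ims=[]
for n in ["scene","side"]:
    s=snapshot(n);ims.append(s["color"])
    for q in ["stand","bed","base_plate","insulating_plate","vial_red","objective_10","shaft_coupling"]:
        for r in pinpoint(q,s)[:6]:
            P=w(s,r["xyz"]);print(n,q,round(r["p"],2),P.round(0),px(s,P).round(0))
    save(s,n+"0.png",k=1.4)
E
python3 a.py
```

```text
pics
{'time': 0.0, 'joint_pos': array([-4.89459026e+00,  7.51554648e+00,  8.53292500e+01, -5.56338886e-04,
        8.72621236e+01, -4.89567504e+00]), 'qd': array([-0.08816836, -0.03123023,  0.08045471, -0.03399015,  0.06745712,
       -0.02741117]), 'joint_efforts': array([-1.90700346e-03, -5.69404185e+01, -5.00557995e+01, -2.19391650e-04,
        1.44415747e-02,  7.24149572e-05]), 'tool_pos': array([5.99446763e+02, 5.01384930e-02, 2.30240150e+02]), 'tcp_rot': array([-1.79893423e+02, -8.57111352e-03,  9.00011039e+01]), 'ft_force': array([ 0.40984364, -0.37129866, -0.28966352]), 'wrist_torque': array([-0.01100824, -0.04216489, -0.0391117 ]), 'grip_force': 0.0, 'finger_gap': 85.5367554048702}
scene stand 0.88 [578. 160.   3.] [225. 255.]
scene bed 0.94 [521. 142.  41.] [248. 247.]
scene base_plate 0.78 [373. 152.  -1.] [296. 291.]
scene base_plate 0.52 [ 439. -263.   -1.] [366. 207.]
scene insulating_plate 0.96 [371. -82.  -2.] [354. 244.]
scene insulating_plate 0.52 [ 623. -114.   -0.] [282. 205.]
scene vial_red 0.69 [576. 279.   2.] [187. 280.]
scene objective_10 0.27 [496. -77.  -4.] [311. 228.]
scene shaft_coupling 0.63 [ 595. -199.   -1.] [308. 198.]
scene shaft_coupling 0.49 [520. 146.  42.] [247. 248.]
side stand 0.83 [578. 162.  -4.] [270. 197.]
side bed 0.59 [519. 150.  42.] [250. 189.]
side base_plate 0.84 [ 439. -267.    0.] [273. 324.]
side base_plate 0.7 [378. 151.  -3.] [199. 214.]
side insulating_plate 0.9 [494. -84.  -0.] [269. 259.]
side insulating_plate 0.9 [372. -89.  -2.] [218. 273.]
side insulating_plate 0.76 [ 622. -112.   -3.] [325. 254.]
side vial_red 0.37 [575. 278.  -4.] [256. 177.]
side objective_10 0.56 [675.  56.   1.] [317. 209.]
side shaft_coupling 0.68 [ 598. -204.   -1.] [333. 282.]
```

View pics/scene0.png

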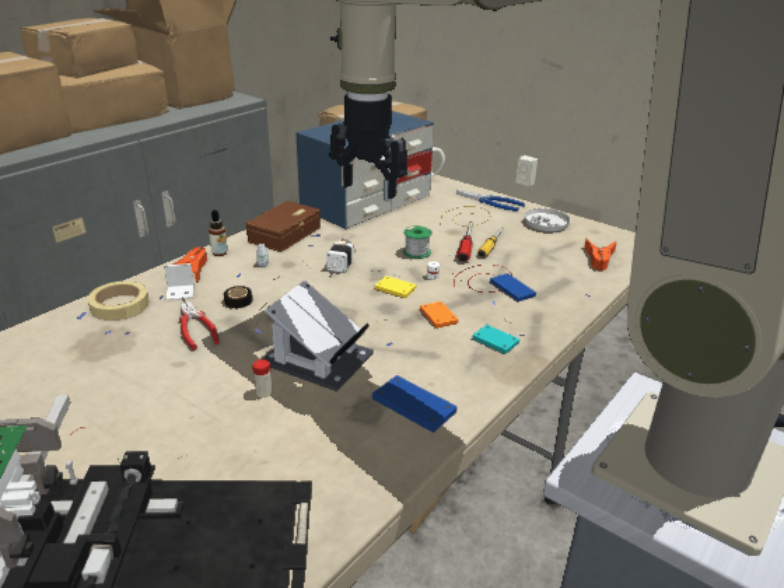

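View pics/side0.png

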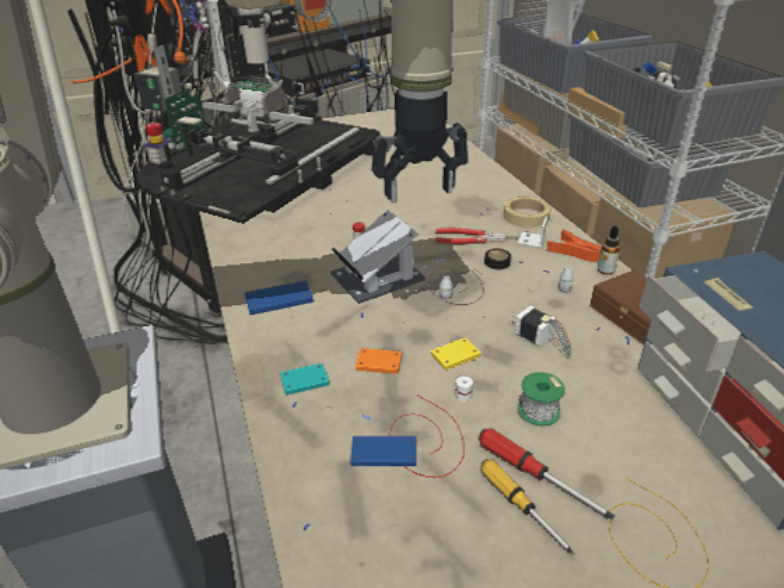

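The scene picture shows two blue plates: (415,402) beside the stand and (512,288) at the right. The orange plate is at (438,314), with yellow (395,286) and teal (496,338) as look-alikes. The side view shows the same things: blue (279,297) and (384,451), orange (379,360), teal (304,378), yellow (456,352). Next I'll measure the sizes.

```bash
cat > b.py <<'E'
from h import *
for n in ["scene","side"]:
    s=snapshot(n);hsv=cv2.cvtColor(s["color"],cv2.COLOR_RGB2HSV)
    for name,lo,hi,zz in [("blue",(105,120,40),(125,255,255),10),("orange",(5,170,120),(17,255,255),10)]:
        m=cv2.inRange(hsv,lo,hi)
        cs,_=cv2.findContours(m,cv2.RETR_EXTERNAL,cv2.CHAIN_APPROX_NONE)
        for c in cs:
            if cv2.contourArea(c)<120: continue
            P=np.array([ray(s,u,v,zz)[:2] for u,v in c[:,0]],np.float32)
            r=cv2.minAreaRect(P)
            if 300<r[0][0]<750 and abs(r[0][1])<350: print(n,name,c[:,0].mean(0).round(),np.round(r[0],1),np.round(r[1],1),round(r[2],1))
    for r in regions_of("base_plate",s)[:3]: print("mask",r["p"],np.argwhere(r["mask"]).mean(0)[::-1])
E
python3 b.py
```

```text
scene blue [296. 288.] [374.9 154.3] [ 69.4 123.7] 89.2
scene blue [366. 205.] [ 438.2 -256. ] [52.7 97.2] 69.3
scene orange [313. 224.] [491.  -77.1] [49.4 77.7] 61.6
mask 0.73 [187.21232877 269.90753425]
mask 0.69 [365.64       204.66285714]
mask 0.58 [296.14296636 287.56116208]
side blue [274. 322.] [ 440.  -271.4] [49.  86.9] 69.5
side blue [198. 212.] [377.2 142.9] [ 72.8 116.9] 89.9
side orange [270. 257.] [493.5 -92.2] [53.2 69.2] 61.9
mask 0.89 [199.16254876 211.7893368 ]
mask 0.57 [273.81212724 321.78628231]
```

Blue look-alikes: the big one (about 120x68 mm) at scene (415,402) and the small one (about 90x48 mm) at scene (512,288). The small one, near (439,-264), is the base plate. The orange plate is near (492,-84). I'll write a planner and then move above the blue plate.

```bash
cat >> h.py <<'E'
def plan(x,y,z,yaw,n,grip=1):
    st=sense();p=np.array(st["tool_pos"]);y0=st["tcp_rot"][2]
    d=(np.array([x,y,z])-p)/n; t=(yaw-y0+180)%360-180; out=[]
    for i in range(n):
        a=np.radians(y0+t*i/n);c,s_=np.cos(a),np.sin(a)
        out.append([grip,[round(float(v),1) for v in (d[0]*c+d[1]*s_, d[0]*s_-d[1]*c, -d[2])],round(-np.radians(t)/n,4)])
    print("pos",p.round(1),"yaw",round(y0,1),"f",np.round(st["ft_force"],1),"gap",round(st["finger_gap"],1),"gf",round(st["grip_force"],1),"t",round(st["time"],2));print(out)
E
python3 -c "
from h import *
plan(439,-264,160,-20.6,16)"
```

```text
pos [600.   -0.  231.3] yaw 90.0 f [ 0.4  1.  -0.2] gap 85.1 gf 0.0 t 1.0
[[1, [-16.5, -10.1, 4.5], np.float64(0.1206)], [1, [-17.6, -8.0, 4.5], np.float64(0.1206)], [1, [-18.4, -5.8, 4.5], np.float64(0.1206)], [1, [-19.0, -3.6, 4.5], np.float64(0.1206)], [1, [-19.3, -1.3, 4.5], np.float64(0.1206)], [1, [-19.3, 1.1, 4.5], np.float64(0.1206)], [1, [-19.0, 3.4, 4.5], np.float64(0.1206)], [1, [-18.5, 5.7, 4.5], np.float64(0.1206)], [1, [-17.7, 7.8, 4.5], np.float64(0.1206)], [1, [-16.6, 9.9, 4.5], np.float64(0.1206)], [1, [-15.3, 11.8, 4.5], np.float64(0.1206)], [1, [-13.7, 13.6, 4.5], np.float64(0.1206)], [1, [-12.0, 15.1, 4.5], np.float64(0.1206)], [1, [-10.1, 16.5, 4.5], np.float64(0.1206)], [1, [-8.0, 17.6, 4.5], np.float64(0.1206)], [1, [-5.9, 18.4, 4.5], np.float64(0.1206)]]
```

play_rows --increments '[[1,[-16.5,-10,4.5],0.12],[1,[-17.5,-8,4.5],0.12],[1,[-18.5,-6,4.5],0.12],[1,[-19,-3.5,4.5],0.12],[1,[-19.5,-1.5,4.5],0.12],[1,[-19.5,1,4.5],0.12],[1,[-19,3.5,4.5],0.12],[1,[-18.5,5.5,4.5],0.12],[1,[-17.5,8,4.5],0.12],[1,[-16.5,10,4.5],0.12],[1,[-15.5,12,4.5],0.12],[1,[-13.5,13.5,4.5],0.12]]'

```text
time: 2.0
tool_pos: [479.3, -199.5, 177.2]
tcp_rot: [180.0, -0.0, 7.2]
ft_force: [0.2, -0.7, -0.1]
finger_gap: 85.5
grip_force: 0.0
```

play_rows --increments '[[1,[-12,15,4.5],0.12],[1,[-10,16.5,4.5],0.12],[1,[-8,17.5,4.5],0.12],[1,[-6,18.5,4.5],0.12],[1,[0,0,0],0],[1,[0,0,0],0]]'

```text
time: 2.5
tool_pos: [439.7, -265.4, 159.1]
tcp_rot: [-180.0, 0.0, -20.0]
ft_force: [-0.9, 0.5, 0.4]
finger_gap: 85.5
grip_force: 0.0
```

```bash
cat > c.py <<'E'
from h import *
import sys
def plate(s,name,z=10):
    hsv=cv2.cvtColor(s["color"],cv2.COLOR_RGB2HSV)
    lo,hi={"blue":((105,120,30),(125,255,255)),"orange":((4,150,90),(17,255,255))}[name]
    m=cv2.inRange(hsv,lo,hi); c=max(cv2.findContours(m,0,1)[0],key=cv2.contourArea)
    P=np.array([ray(s,u,v,z)[:2] for u,v in c[:,0]],np.float32); r=cv2.minAreaRect(P)
    print(name,np.round(r[0],1),np.round(r[1],1),round(r[2],1))
if __name__=="__main__":
    s=snapshot("wrist");save(s,sys.argv[2]);plate(s,sys.argv[1])
    print("tcp px",px(s,sense()["tool_pos"]))
    plan(439,-264,60,-20.6,6)
E
python3 c.py blue w1.png
```

```text
blue [ 442. -266.] [44.7 88.8] 69.0
tcp px [273.3952398  268.10486458]
pos [ 440.2 -264.9  159.4] yaw -19.9 f [-0.2  0.6 -0.3] gap 85.7 gf 0.0 t 2.55
[[1, [-0.2, -0.1, 16.6], np.float64(0.002)], [1, [-0.2, -0.1, 16.6], np.float64(0.002)], [1, [-0.2, -0.1, 16.6], np.float64(0.002)], [1, [-0.2, -0.1, 16.6], np.float64(0.002)], [1, [-0.2, -0.1, 16.6], np.float64(0.002)], [1, [-0.2, -0.1, 16.6], np.float64(0.002)]]
```

View pics/w1.png

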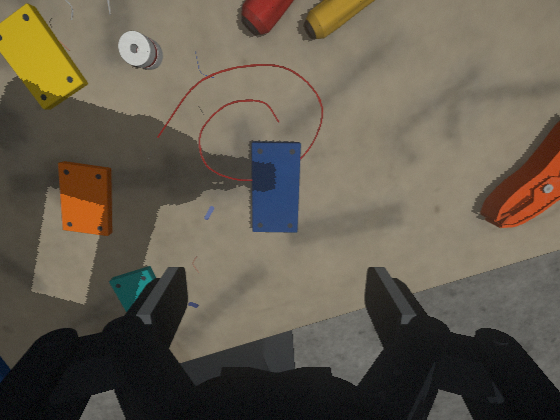

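The wrist view shows the blue plate at (275,186), with the orange one at (87,198). No holes are visible at this size, so I'll check the choice in one enlarged crop of both blue plates.

Run:
```python
from h import *
a=cv2.imread("pics/w1.png")[130:245,240:310]
b=cv2.imread("pics/side0.png")[270:330,235:325]
f=lambda i,k:cv2.resize(cv2.convertScaleAbs(i,alpha=1.8),None,fx=k,fy=k,interpolation=cv2.INTER_CUBIC)
a=f(a,5);b=f(b,4);c=np.zeros((600,360+360,3),np.uint8);c[:a.shape[0],:350]=a[:600];c[:b.shape[0],360:360+b.shape[1]]=b
cv2.imwrite("pics/crop1.png",c)
```

```text
(no output)
```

View pics/crop1.png

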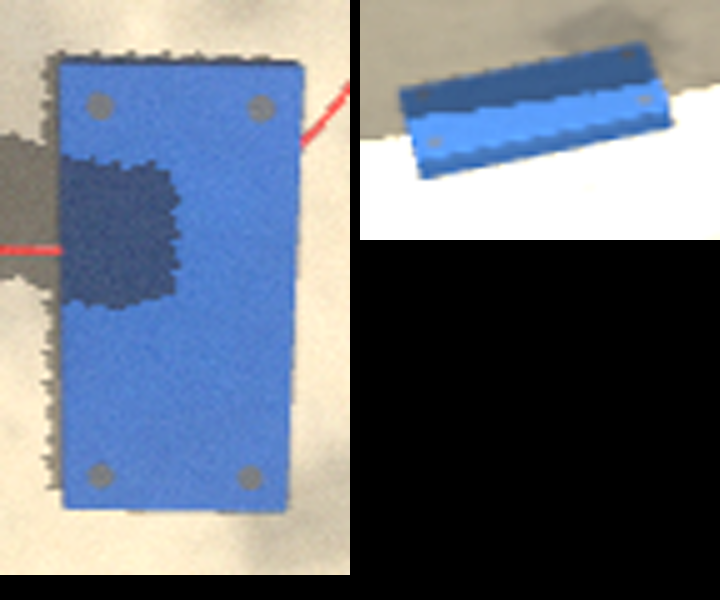

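The choice holds: the 90x46 plate has four holes. Now the grasp.

play_rows --increments '[[1,[0.5,0,20],0.005],[1,[0.5,0,22],0.005],[1,[0,0,24],0.005],[1,[0,0,24],0],[1,[0,0,20],0],[1,[0,0,16],0],[1,[0,0,14],0],[1,[0,0,10],0],[1,[0,0,6],0],[1,[0,0,0],0]]' --force 25

```text
time: 3.38
tool_pos: [440.8, -264.3, 2.3]
tcp_rot: [-180.0, 0.1, -20.8]
ft_force: [-0.5, -0.1, -0.0]
finger_gap: 85.5
grip_force: 0.0
```

play_rows --increments '[[-0.4,[0,0,0],0],[-0.4,[0,0,0],0],[-0.4,[0,0,0],0],[-0.4,[0,0,0],0],[-0.4,[0,0,0],0],[-0.4,[0,0,0],0],[-0.4,[0,0,0],0],[-0.4,[0,0,0],0]]'

```text
time: 4.05
tool_pos: [441.9, -265.8, 4.6]
tcp_rot: [180.0, -0.1, -20.9]
ft_force: [-1.3, 1.5, 6.0]
finger_gap: 44.7
grip_force: 25.2
```

Run:
```python
from h import *
s=snapshot("wrist");save(s,"w2.png")
for i in range(3):
    st=sense();print(st["tool_pos"],st["ft_force"],st["finger_gap"]);snapshot("side")
```

```text
[ 441.90211278 -265.79903995    4.57502535] [-0.86653981  1.39186337  5.9694655 ] 44.6375932598705
[ 441.89066401 -265.83249391    4.58116231] [-1.62658676  1.17731977  6.92169581] 44.71564062776517
[ 441.89341702 -265.82799254    4.5732127 ] [-1.12787632  1.20279882  6.36885362] 44.74053938877311
```

View pics/w2.png

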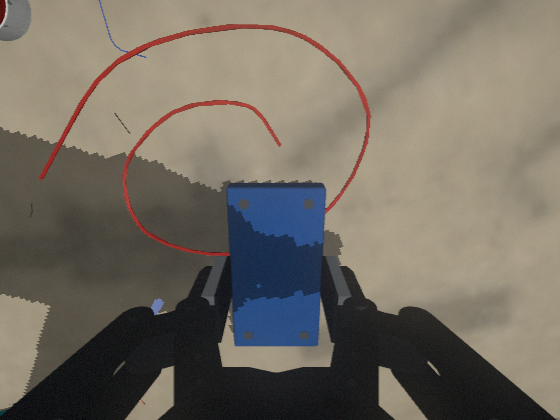

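Run:
```python
from h import *
from scipy.spatial.transform import Rotation as R
s=snapshot("wrist");st=sense()
Rt=R.from_euler("xyz",st["tcp_rot"],degrees=True).as_matrix();t=np.array(st["tool_pos"])
print("cam in tool",Rt.T@(np.array(s["world_from_camera"])[:3,3]-t))
for hy in (22.5,42.7):
  for x in (-11,11):
    for z in (-14,-10,-6,-2,2,5): print(hy,x,z,px(s,t+Rt@[x,-hy,z]).round(),px(s,t+Rt@[x,hy,z]).round())
```

```text
cam in tool [  80.90072079    0.63458043 -142.89279598]
22.5 -11 -14 [228. 303.] [321. 303.]
22.5 -11 -10 [230. 298.] [320. 298.]
22.5 -11 -6 [231. 293.] [319. 293.]
22.5 -11 -2 [232. 289.] [318. 289.]
22.5 -11 2 [233. 285.] [317. 285.]
22.5 -11 5 [233. 282.] [316. 282.]
22.5 11 -14 [226. 263.] [323. 262.]
22.5 11 -10 [227. 259.] [322. 258.]
22.5 11 -6 [229. 255.] [321. 255.]
22.5 11 -2 [230. 251.] [320. 251.]
22.5 11 2 [231. 247.] [319. 247.]
22.5 11 5 [232. 245.] [318. 245.]
42.7 -11 -14 [187. 303.] [362. 303.]
42.7 -11 -10 [189. 298.] [360. 298.]
42.7 -11 -6 [191. 293.] [358. 293.]
42.7 -11 -2 [193. 289.] [356. 289.]
42.7 -11 2 [195. 285.] [354. 285.]
42.7 -11 5 [196. 282.] [353. 282.]
42.7 11 -14 [183. 263.] [367. 262.]
42.7 11 -10 [185. 259.] [364. 258.]
42.7 11 -6 [187. 255.] [362. 255.]
42.7 11 -2 [189. 251.] [360. 251.]
42.7 11 2 [191. 248.] [358. 247.]
42.7 11 5 [193. 245.] [356. 245.]
```

Run:
```python
from h import *
c=cv2.imread("pics/w2.png")[225:325,185:365]
cv2.imwrite("pics/crop2.png",cv2.resize(cv2.convertScaleAbs(c,alpha=2.2),None,fx=4.4,fy=4.4,interpolation=cv2.INTER_CUBIC))
```

```text
(no output)
```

View pics/crop2.png

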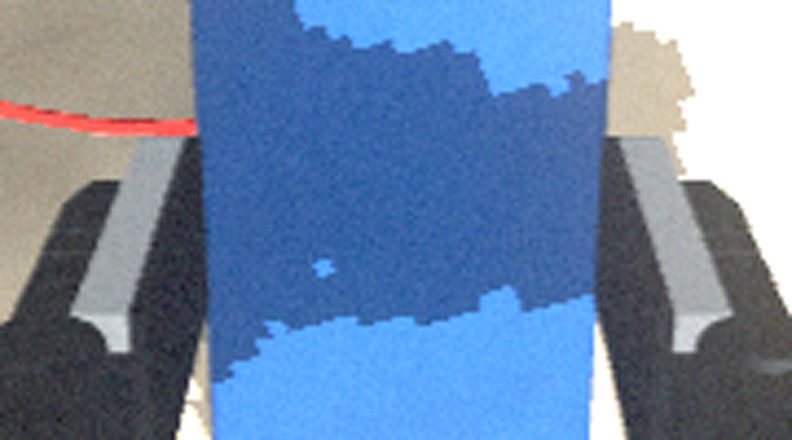

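The crop shows the pad tips ending a little below the plate's top (row 256), so it is a shallow grip of 3 mm or so, as I wanted for laying on the slope. Now I'll lift it.

play_rows --increments '[[-0.4,[0,0,-4],0],[-0.4,[0,0,-8],0],[-0.4,[0,0,-16],0],[-0.4,[0,0,-24],0],[-0.4,[0,0,-30],0],[-0.4,[0,0,-30],0],[-0.4,[0,0,-30],0],[-0.4,[0,0,-30],0],[-0.4,[0,0,-20],0]]'

```text
time: 5.05
tool_pos: [441.9, -265.9, 199.6]
tcp_rot: [179.9, -0.2, -20.9]
ft_force: [0.6, -0.3, -1.0]
finger_gap: 44.8
grip_force: 25.9
```

```bash
sed -i 's/,round(-np.radians(t)\/n,4)\]/,round(float(-np.radians(t)\/n),4)]/' h.py; python3 -c "
from h import *
plan(462,131,200,14.5,16,-0.4)"
```

```text
pos [ 441.9 -265.9  199.6] yaw -20.9 f [ 0.6 -0.3 -1. ] gap 44.8 gf 25.9 t 5.05
[[-0.4, [-7.7, -23.6, -0.0], -0.0386], [-0.4, [-6.7, -23.9, -0.0], -0.0386], [-0.4, [-5.8, -24.1, -0.0], -0.0386], [-0.4, [-4.9, -24.4, -0.0], -0.0386], [-0.4, [-3.9, -24.5, -0.0], -0.0386], [-0.4, [-3.0, -24.7, -0.0], -0.0386], [-0.4, [-2.0, -24.8, -0.0], -0.0386], [-0.4, [-1.1, -24.8, -0.0], -0.0386], [-0.4, [-0.1, -24.8, -0.0], -0.0386], [-0.4, [0.8, -24.8, -0.0], -0.0386], [-0.4, [1.8, -24.8, -0.0], -0.0386], [-0.4, [2.7, -24.7, -0.0], -0.0386], [-0.4, [3.7, -24.6, -0.0], -0.0386], [-0.4, [4.6, -24.4, -0.0], -0.0386], [-0.4, [5.6, -24.2, -0.0], -0.0386], [-0.4, [6.5, -24.0, -0.0], -0.0386]]
```

play_rows --increments '[[-0.4,[-5,-15,0],-0.04],[-0.4,[-7,-24,0],-0.04],[-0.4,[-6,-24,0],-0.04],[-0.4,[-5,-24.5,0],-0.04],[-0.4,[-4,-24.5,0],-0.04],[-0.4,[-3,-24.5,0],-0.04],[-0.4,[-2,-25,0],-0.04],[-0.4,[-1,-25,0],-0.04],[-0.4,[0,-25,0],-0.04],[-0.4,[1,-25,0],-0.04],[-0.4,[2,-25,0],-0.04],[-0.4,[2.5,-24.5,0],-0.04]]'

```text
time: 6.05
tool_pos: [452.9, 25.6, 196.0]
tcp_rot: [180.0, -0.0, 6.7]
ft_force: [-0.1, -0.3, -0.9]
finger_gap: 44.9
grip_force: 25.9
```

play_rows --increments '[[-0.4,[3.5,-24.5,0],-0.04],[-0.4,[4.5,-24.5,0],-0.04],[-0.4,[5.5,-24,0],-0.04],[-0.4,[6.5,-24,0],-0.02],[-0.4,[0,-10,0],0],[-0.4,[0,0,0],0],[-0.4,[0,0,0],0]]'

```text
time: 6.63
tool_pos: [453.0, 133.1, 195.6]
tcp_rot: [180.0, 0.0, 14.7]
ft_force: [-0.0, 0.9, -1.1]
finger_gap: 45.2
grip_force: 25.9
```

```bash
cat > d.py <<'E'
from h import *
s=snapshot("wrist");save(s,"w3.png",k=1.4);np.savez("w3",T=s["world_from_camera"],K=s["intrinsics"])
for q in ["stand","bed","base_plate"]:
    for r in pinpoint(q,s)[:2]:
        P=w(s,r["xyz"]);print(q,round(r["p"],2),P.round(1),px(s,P).round(0))
print(sense()["tool_pos"],sense()["tcp_rot"])
E
python3 d.py
```

```text
stand 0.89 [573.9 154.1  -4.3] [286.  60.]
bed 0.6 [524.6 147.5  43. ] [280. 113.]
base_plate 0.74 [450.8 133.2 193.5] [274. 269.]
base_plate 0.62 [522.9 145.5  46.8] [282. 115.]
[453.40954248 132.1580456  195.40093321] [ 1.79982024e+02 -3.84792871e-03  1.45692087e+01]
```

View pics/w3.png

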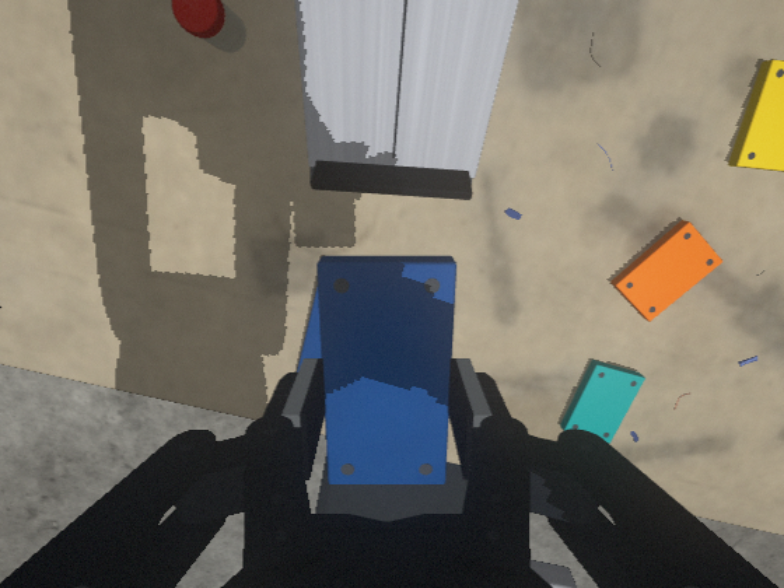

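The wrist view shows the blue plate held level at (388,370). The stop's band corners are about (314,161), (472,171), (311,188) and (471,198), and the bed's black line runs from (394,165) to (404,2). I'll fit the bed pose to these.

```bash
cat > e.py <<'E'
from h import *
from scipy.optimize import least_squares
d=np.load("w3.npz");s=dict(world_from_camera=d["T"],intrinsics=d["K"])
c,n=np.cos(np.pi/6),np.sin(np.pi/6)
def bw(p,b):
    a=b[2];u=np.array([np.cos(a)*c,np.sin(a)*c,n]);v=np.array([-np.sin(a),np.cos(a),0]);m=np.cross(u,v)
    return np.array([b[0],b[1],45.])+b_(p,u,v,m)
def b_(p,u,v,m): return p[0]*u+p[1]*v+p[2]*m
F=[((0,50,0),(314,161)),((0,-50,0),(472,171)),((-6,50,24),(311,188)),((-6,-50,24),(471,198)),((0,0,0),(394,165))]
def res(b):
    r=[e for P,q in F for e in px(s,bw(P,b))-np.array(q)/1.4]
    a0,a1=px(s,bw((20,0,0),b)),px(s,bw((110,0,0),b)); t=(2/1.4-a0[1])/(a1[1]-a0[1])
    r.append((a0+t*(a1-a0))[0]-404/1.4); return np.array(r)
if __name__=="__main__":
    f=least_squares(res,[521,147,.25]);print(f.x[:2].round(1),np.degrees(f.x[2]).round(2),f.fun.round(1))
E
python3 e.py
```

```text
[520.8 145.9] 11.3 [ 1.2 -0.8 -1.6 -1.2  0.1  1.2  0.5  0.9 -0.7 -0.3  0.4]
```

```bash
python3 -c "
from h import *
plan(562,154.2,125,11.4,8,-0.4)"
```

```text
pos [453.4 132.2 195.4] yaw 14.6 f [ 0.6  0.7 -1.2] gap 44.5 gf 25.9 t 6.83
[[-0.4, [13.8, 0.7, 8.8], 0.0069], [-0.4, [13.8, 0.7, 8.8], 0.0069], [-0.4, [13.8, 0.6, 8.8], 0.0069], [-0.4, [13.8, 0.5, 8.8], 0.0069], [-0.4, [13.8, 0.4, 8.8], 0.0069], [-0.4, [13.8, 0.3, 8.8], 0.0069], [-0.4, [13.8, 0.2, 8.8], 0.0069], [-0.4, [13.9, 0.1, 8.8], 0.0069]]
```

play_rows --increments '[[-0.4,[14,0.5,6],0.007],[-0.4,[14,0.5,6],0.007],[-0.4,[14,0.5,8],0.007],[-0.4,[14,0.5,8],0.007],[-0.4,[14,0.5,10],0.007],[-0.4,[14,0.5,10],0.007],[-0.4,[14,0,11],0.007],[-0.4,[12.5,0,11],0.007],[-0.4,[0,0,0],0],[-0.4,[0,0,0],0]]'

```text
time: 7.67
tool_pos: [561.0, 154.6, 124.3]
tcp_rot: [180.0, 0.1, 11.4]
ft_force: [-0.3, 0.3, -1.1]
finger_gap: 45.0
grip_force: 25.9
```

play_rows --increments '[[-0.4,[0,0,8],0],[-0.4,[0,0,8],0],[-0.4,[0,0,5],0],[-0.4,[0,0,4],0],[-0.4,[0,0,4],0],[-0.4,[0,0,3],0],[-0.4,[0,0,3],0],[-0.4,[0,0,3],0],[-0.4,[0,0,0],0]]'

```text
time: 8.42
tool_pos: [560.9, 155.5, 86.9]
tcp_rot: [180.0, 0.1, 11.5]
ft_force: [-5.6, -0.6, 3.7]
finger_gap: 44.7
grip_force: 27.7
```

play_rows --increments '[[-0.4,[0,0,3],0],[-0.4,[0,0,3],0],[-0.4,[0,0,3],0],[-0.4,[0,0,1.5],0],[-0.4,[0,0,0],0]]'

```text
time: 8.83
tool_pos: [562.0, 155.7, 76.9]
tcp_rot: [-180.0, -0.1, 11.4]
ft_force: [-0.5, -0.0, 2.3]
finger_gap: 44.9
grip_force: 27.0
```

```bash
python3 -c "
from h import *
a=snapshot('wrist')['color'];b=snapshot('side')['color'][140:240,200:320]
b=cv2.resize(b,None,fx=3,fy=3)
c=np.zeros((420,560,3),np.uint8);c[:]=a
o=np.zeros((420,800,3),np.uint8);o[:300,:360]=b;o[:,360:]=a[:,60:500]
cv2.imwrite('pics/w4.png',o[...,::-1]);print(sense()['ft_force'],sense()['tool_pos'])"
```

```text
[0.23002767 0.5459364  2.85979322] [561.93779143 155.71391714  77.07939114]
```

View pics/w4.png

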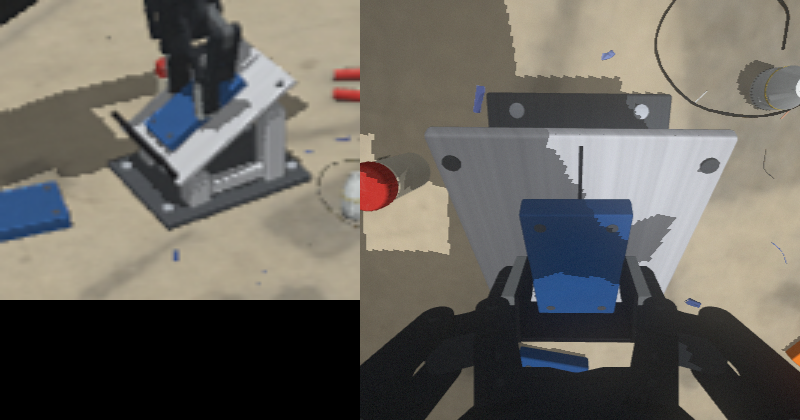

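The side crop shows the plate pivoted flat on the bed and clear of the stop. In the wrist view it is centred on the line within 2 mm: plate upper edge at (520–632,200), line at (580,175). I'll slide it down to the stop.

play_rows --increments '[[-0.4,[-1.7,0.5,1],0],[-0.4,[-1.7,0.5,1],0],[-0.4,[-1.7,0.5,1],0],[-0.4,[-0.9,0,0.5],0],[-0.4,[0,0,0],0]]'

```text
time: 9.35
tool_pos: [555.6, 152.8, 73.1]
tcp_rot: [180.0, 0.0, 11.4]
ft_force: [-0.7, -0.5, 1.8]
finger_gap: 44.3
grip_force: 27.0
```

play_rows --increments '[[-0.4,[-1.5,0,0.8],0],[-0.4,[-0.9,0,0.5],0],[-0.4,[0,0,0],0]]'

```text
time: 9.6
tool_pos: [554.3, 152.6, 72.5]
tcp_rot: [180.0, -0.1, 11.4]
ft_force: [2.9, 0.8, 2.4]
finger_gap: 44.5
grip_force: 27.0
```

play_rows --increments '[[-0.4,[-1,0,0.5],0],[-0.4,[-1,0,0.5],0],[-0.4,[-0.5,0,0.3],0],[-0.4,[0,0,0],0],[-0.4,[0,0,0],0]]'

```text
time: 10.02
tool_pos: [554.2, 152.4, 72.5]
tcp_rot: [180.0, -0.4, 11.4]
ft_force: [9.2, 1.7, 2.8]
finger_gap: 45.1
grip_force: 26.9
```

play_rows --increments '[[-0.4,[1,0,-0.5],0],[-0.1,[0.5,0,0],0],[0.2,[0,0,0],0],[0.5,[0,0,0],0],[0.5,[0,0,0],0],[0.5,[0,0,-5],0],[0.5,[0,0,-20],0],[1,[0,0,-35],0],[1,[-15,0,-30],0],[1,[-20,0,-20],0],[1,[-20,0,0],0],[1,[0,0,0],0]]'

```text
time: 11.02
tool_pos: [497.1, 141.2, 182.9]
tcp_rot: [180.0, -0.1, 11.5]
ft_force: [-0.7, -0.5, -0.0]
finger_gap: 85.1
grip_force: 0.0
```

```bash
cat > g.py <<'E'
from h import *
from e import bw,F
s=snapshot("wrist")
import sys
col,z0,L=sys.argv[1],float(sys.argv[2]),float(sys.argv[3])
hsv=cv2.cvtColor(s["color"],cv2.COLOR_RGB2HSV)
lo,hi={"blue":((105,120,30),(125,255,255)),"orange":((4,150,90),(17,255,255))}[col]
b=[520.8,145.9,np.radians(11.3)]
T=np.array(s["world_from_camera"]);o=T[:3,3];O=bw((0,0,z0),b);U=bw((1,0,z0),b)-O;V=bw((0,1,z0),b)-O;N=np.cross(U,V)
for c in cv2.findContours(cv2.inRange(hsv,lo,hi),0,1)[0]:
    if cv2.contourArea(c)<200: continue
    P=[]
    for u,v in c[:,0]:
        d=T[:3,:3]@np.linalg.inv(s["intrinsics"])@np.array([u,v,1.]);q=o+d*((O-o)@N)/(d@N)-O;P.append([q@U,q@V])
    r=cv2.minAreaRect(np.array(P,np.float32));print("on bed plane",np.round(r[0],1),np.round(r[1],1),round(r[2],1))
cv2.imwrite("pics/"+sys.argv[4],s["color"][...,::-1])
plan(493,-84,160,-28.2,12)
E
python3 g.py blue 10 90 w5.png
```

```text
on bed plane [-223.3   46.9] [ 82.2 277.2] 82.9
on bed plane [46.  -0.3] [45.2 90.9] 89.6
pos [497.8 141.3 181.9] yaw 11.5 f [-0.1  0.6 -0. ] gap 85.2 gf 0.0 t 11.07
[[1, [-4.1, 18.3, 1.8], 0.0577], [1, [-3.1, 18.5, 1.8], 0.0577], [1, [-2.0, 18.7, 1.8], 0.0577], [1, [-0.9, 18.8, 1.8], 0.0577], [1, [0.2, 18.8, 1.8], 0.0577], [1, [1.3, 18.7, 1.8], 0.0577], [1, [2.3, 18.6, 1.8], 0.0577], [1, [3.4, 18.5, 1.8], 0.0577], [1, [4.5, 18.2, 1.8], 0.0577], [1, [5.5, 18.0, 1.8], 0.0577], [1, [6.5, 17.6, 1.8], 0.0577], [1, [7.5, 17.2, 1.8], 0.0577]]
```

View pics/w5.png

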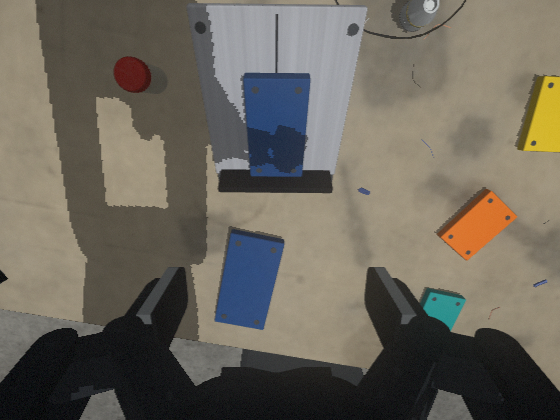

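The wrist view shows the blue plate flat at (277,125), touching the stop at (275,180) and centred on the line. It measures (46, -0.3) in bed axes. Next the orange plate, at (478,224).

play_rows --increments '[[1,[-4,18.5,2],0.058],[1,[-3,18.5,2],0.058],[1,[-2,18.5,2],0.058],[1,[-1,19,2],0.058],[1,[0,19,2],0.058],[1,[1.5,18.5,2],0.058],[1,[2.5,18.5,2],0.058],[1,[3.5,18.5,2],0.058],[1,[4.5,18,2],0.058],[1,[5.5,18,2],0.058],[1,[6.5,17.5,2],0.058],[1,[7.5,17,2],0.055]]'

```text
time: 12.07
tool_pos: [493.9, -84.5, 156.2]
tcp_rot: [180.0, 0.1, -28.4]
ft_force: [-0.1, -0.3, 0.7]
finger_gap: 84.9
grip_force: 0.0
```

play_rows --increments '[[1,[0,0,0],0],[1,[0,0,0],0]]'

```text
time: 12.23
tool_pos: [493.8, -84.2, 156.3]
tcp_rot: [180.0, 0.1, -28.3]
ft_force: [0.3, -0.1, -0.1]
finger_gap: 85.7
grip_force: 0.0
```

```bash
python3 -c "
from h import *
from c import plate
s=snapshot('wrist');plate(s,'orange');plan(493,-84,4,-28.2,8)"
```

```text
orange [496.2 -85.5] [45.6 69.6] 61.5
pos [493.9 -83.5 156.5] yaw -28.2 f [0.4 0.6 0.1] gap 85.4 gf 0.0 t 12.28
[[1, [-0.1, 0.1, 19.1], -0.0001], [1, [-0.1, 0.1, 19.1], -0.0001], [1, [-0.1, 0.1, 19.1], -0.0001], [1, [-0.1, 0.1, 19.1], -0.0001], [1, [-0.1, 0.1, 19.1], -0.0001], [1, [-0.1, 0.1, 19.1], -0.0001], [1, [-0.1, 0.1, 19.1], -0.0001], [1, [-0.1, 0.1, 19.1], -0.0001]]
```

play_rows --increments '[[1,[1,0.4,20],0.005],[1,[1,0,22],0],[1,[0.5,0,24],0],[1,[0,0,24],0],[1,[0,0,20],0],[1,[0,0,16],0],[1,[0,0,14],0],[1,[0,0,8],0],[1,[0,0,5],0],[1,[0,0,0],0],[1,[0,0,0],0]]' --force 25

```text
time: 13.2
tool_pos: [496.4, -84.9, 4.6]
tcp_rot: [-180.0, -0.0, -28.5]
ft_force: [-0.1, 0.4, 0.9]
finger_gap: 85.4
grip_force: 0.0
```

play_rows --increments '[[-0.4,[0,0,0],0],[-0.4,[0,0,0],0],[-0.4,[0,0,0],0],[-0.4,[0,0,0],0],[-0.4,[0,0,0],0],[-0.4,[0,0,0],0],[-0.4,[0,0,0],0]]'

```text
time: 13.78
tool_pos: [496.7, -85.3, 5.2]
tcp_rot: [-180.0, -0.1, -28.6]
ft_force: [-2.4, 0.9, 4.9]
finger_gap: 44.7
grip_force: 24.9
```

play_rows --increments '[[-0.4,[0,0,-4],0],[-0.4,[0,0,-8],0],[-0.4,[0,0,-16],0],[-0.4,[0,0,-24],0],[-0.4,[0,0,-30],0],[-0.4,[0,0,-30],0],[-0.4,[0,0,-20],0],[-0.4,[0,0,-10],0],[-0.4,[0,0,0],0]]'

```text
time: 14.53
tool_pos: [497.9, -85.7, 149.6]
tcp_rot: [-179.9, -0.3, -28.5]
ft_force: [0.7, 0.4, -1.1]
finger_gap: 44.8
grip_force: 25.7
```

```bash
python3 -c "
from h import *
from c import plate
s=snapshot('wrist');z=sense()['tool_pos'][2];plate(s,'orange',z+5.4);plan(552,152,145,11.4,12,-0.4)"
```

```text
orange [497.3 -86.2] [46.2 72.6] 61.5
pos [496.8 -85.4 147.2] yaw -28.5 f [-0.4  0.6 -0.8] gap 44.5 gf 25.7 t 14.58
[[-0.4, [-5.4, -19.6, 0.2], -0.0581], [-0.4, [-4.3, -19.9, 0.2], -0.0581], [-0.4, [-3.1, -20.1, 0.2], -0.0581], [-0.4, [-1.9, -20.2, 0.2], -0.0581], [-0.4, [-0.8, -20.3, 0.2], -0.0581], [-0.4, [0.4, -20.3, 0.2], -0.0581], [-0.4, [1.6, -20.2, 0.2], -0.0581], [-0.4, [2.8, -20.1, 0.2], -0.0581], [-0.4, [3.9, -19.9, 0.2], -0.0581], [-0.4, [5.1, -19.7, 0.2], -0.0581], [-0.4, [6.2, -19.3, 0.2], -0.0581], [-0.4, [7.3, -18.9, 0.2], -0.0581]]
```

play_rows --increments '[[-0.4,[-5.5,-19.5,0],-0.058],[-0.4,[-4.5,-20,0],-0.058],[-0.4,[-3.5,-20,0],-0.058],[-0.4,[-2,-20,0],-0.058],[-0.4,[-1,-20.5,0],-0.058],[-0.4,[0,-20.5,0],-0.058],[-0.4,[1.5,-20,0],-0.058],[-0.4,[2.5,-20,0],-0.058],[-0.4,[3.5,-20,0],-0.058],[-0.4,[4.5,-19.5,0],-0.058],[-0.4,[6,-19.5,0],-0.058],[-0.4,[7,-19,0],-0.058]]'

```text
time: 15.58
tool_pos: [546.5, 153.3, 143.3]
tcp_rot: [-180.0, 0.2, 11.5]
ft_force: [1.3, 0.1, -0.3]
finger_gap: 45.1
grip_force: 25.8
```

play_rows --increments '[[-0.4,[0,0,0],0],[-0.4,[0,0,0],0]]'

```text
time: 15.75
tool_pos: [546.6, 153.1, 143.6]
tcp_rot: [180.0, 0.2, 11.4]
ft_force: [0.2, -0.7, -1.0]
finger_gap: 44.6
grip_force: 25.8
```

```bash
python3 -c "
from h import *
plan(548.1,151.4,110,11.4,4,-0.4)"
```

```text
pos [546.6 153.1 143.6] yaw 11.4 f [ 0.2 -0.7 -1. ] gap 44.6 gf 25.8 t 15.75
[[-0.4, [0.3, 0.5, 8.4], 0.0], [-0.4, [0.3, 0.5, 8.4], 0.0], [-0.4, [0.3, 0.5, 8.4], 0.0], [-0.4, [0.3, 0.5, 8.4], 0.0]]
```

play_rows --increments '[[-0.4,[0.4,0.5,9],0],[-0.4,[0.4,0.5,10],0],[-0.4,[0.4,0.5,10],0],[-0.4,[0,0.4,8],0],[-0.4,[0,0,5],0],[-0.4,[0,0,4],0],[-0.4,[0,0,4],0],[-0.4,[0,0,3],0],[-0.4,[0,0,3],0],[-0.4,[0,0,0],0]]'

```text
time: 16.58
tool_pos: [549.2, 150.7, 90.3]
tcp_rot: [180.0, 0.1, 11.3]
ft_force: [-4.6, -2.0, 6.1]
finger_gap: 44.8
grip_force: 29.6
```

play_rows --increments '[[-0.4,[0,0,3],0],[-0.4,[0,0,2],0],[-0.4,[0,0,0],0],[-0.4,[0,0,0],0]]'

```text
time: 16.92
tool_pos: [549.6, 150.7, 85.9]
tcp_rot: [180.0, 0.0, 11.3]
ft_force: [-3.8, -2.3, 5.4]
finger_gap: 44.8
grip_force: 31.7
```

play_rows --increments '[[-0.4,[0,0,2],0],[-0.4,[0,0,2],0],[-0.4,[0,0,0],0],[-0.4,[0,0,0],0]]'

```text
time: 17.25
tool_pos: [549.9, 150.8, 82.1]
tcp_rot: [180.0, -0.0, 11.3]
ft_force: [-3.6, -1.6, 5.2]
finger_gap: 44.8
grip_force: 32.9
```

```bash
python3 -c "
from h import *
a=snapshot('wrist')['color'];b=snapshot('side')['color'][140:240,200:320]
o=np.zeros((420,800,3),np.uint8);o[:300,:360]=cv2.resize(b,None,fx=3,fy=3);o[:,360:]=a[:,60:500]
cv2.imwrite('pics/w6.png',o[...,::-1])"
```

```text
(no output)
```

View pics/w6.png

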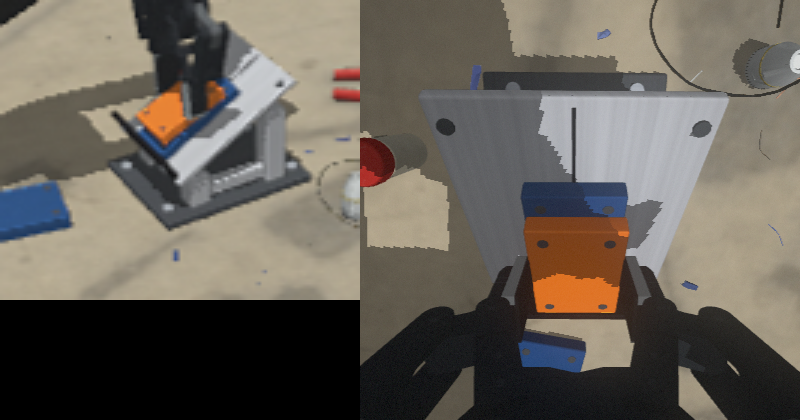

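The pictures show the orange plate on the blue one, at wrist (577,265) and nearly parallel, with its low end still clear of the stop. I'll lower it a little more, then slide it.

play_rows --increments '[[-0.4,[0,0,1.5],0],[-0.4,[0,0,1],0],[-0.4,[0,0,0],0],[-0.4,[0,0,0],0]]'

```text
time: 17.68
tool_pos: [550.2, 150.8, 79.6]
tcp_rot: [180.0, -0.1, 11.3]
ft_force: [-2.7, -2.7, 5.2]
finger_gap: 44.5
grip_force: 33.3
```

play_rows --increments '[[-0.4,[-1.7,0,1],0],[-0.4,[-1.7,0,1],0],[-0.4,[-1.7,0,1],0],[-0.4,[-0.9,0,0.5],0],[-0.4,[0,0,0],0]]'

```text
time: 18.1
tool_pos: [545.2, 150.1, 76.7]
tcp_rot: [-180.0, -0.2, 11.3]
ft_force: [-0.7, 0.5, 5.3]
finger_gap: 45.0
grip_force: 33.3
```

play_rows --increments '[[-0.4,[-1.2,0,0.7],0],[-0.4,[-0.9,0,0.5],0],[-0.4,[0,0,0],0]]'

```text
time: 18.35
tool_pos: [543.4, 149.8, 75.7]
tcp_rot: [-180.0, -0.2, 11.3]
ft_force: [-0.3, 0.9, 6.5]
finger_gap: 44.2
grip_force: 33.3
```

play_rows --increments '[[-0.4,[-1,0,0.4],0],[-0.4,[-1,0,0.4],0],[-0.4,[-1,0,0.4],0],[-0.4,[0,0,0],0]]'

```text
time: 18.68
tool_pos: [543.2, 149.7, 75.7]
tcp_rot: [-180.0, -0.6, 11.3]
ft_force: [10.7, 2.3, 2.2]
finger_gap: 45.0
grip_force: 32.9
```

play_rows --increments '[[-0.4,[1.2,0,-0.4],0],[-0.1,[0.5,0,0],0],[0.2,[0,0,0],0],[0.5,[0,0,0],0],[0.5,[0,0,0],0],[0.5,[0,0,-5],0],[0.5,[0,0,-20],0],[1,[0,0,-35],0],[1,[-10,0,-30],0],[1,[-20,0,-20],0],[1,[-10,0,0],0],[1,[0,0,0],0]]'

```text
time: 19.68
tool_pos: [500.8, 141.3, 185.2]
tcp_rot: [180.0, -0.2, 11.3]
ft_force: [-0.2, -0.7, -0.6]
finger_gap: 85.1
grip_force: 0.0
```

```bash
python3 g.py orange 20 70 w7.png; python3 g.py blue 10 90 w8.png; python3 -c "
from h import *
a=cv2.imread('pics/w7.png')[:,120:480];b=snapshot('side')['color'][140:240,200:320]
o=np.zeros((420,790,3),np.uint8);o[:350,:420]=cv2.resize(b,None,fx=3.5,fy=3.5)[...,::-1];o[:,430:]=a
cv2.imwrite('pics/fin.png',o)"
```

```text
on bed plane [38.1 -0.9] [46.1 73.7] 90.0
pos [500.9 141.3 183.9] yaw 11.3 f [-0.1 -0.1 -0.1] gap 85.3 gf 0.0 t 19.73
[[1, [-4.3, 18.3, 2.0], 0.0575], [1, [-3.3, 18.5, 2.0], 0.0575], [1, [-2.2, 18.7, 2.0], 0.0575], [1, [-1.1, 18.8, 2.0], 0.0575], [1, [-0.1, 18.8, 2.0], 0.0575], [1, [1.0, 18.8, 2.0], 0.0575], [1, [2.1, 18.7, 2.0], 0.0575], [1, [3.2, 18.5, 2.0], 0.0575], [1, [4.2, 18.3, 2.0], 0.0575], [1, [5.3, 18.0, 2.0], 0.0575], [1, [6.3, 17.7, 2.0], 0.0575], [1, [7.3, 17.3, 2.0], 0.0575]]
on bed plane [-225.    43.8] [ 82.8 278. ] 81.1
on bed plane [80.  -0.5] [44.7 20.6] 90.0
pos [500.9 141.3 183. ] yaw 11.3 f [ 0.8 -0.1 -0.4] gap 85.5 gf 0.0 t 19.78
[[1, [-4.3, 18.3, 1.9], 0.0575], [1, [-3.3, 18.5, 1.9], 0.0575], [1, [-2.2, 18.7, 1.9], 0.0575], [1, [-1.1, 18.7, 1.9], 0.0575], [1, [-0.1, 18.8, 1.9], 0.0575], [1, [1.0, 18.8, 1.9], 0.0575], [1, [2.1, 18.7, 1.9], 0.0575], [1, [3.2, 18.5, 1.9], 0.0575], [1, [4.2, 18.3, 1.9], 0.0575], [1, [5.3, 18.0, 1.9], 0.0575], [1, [6.3, 17.7, 1.9], 0.0575], [1, [7.3, 17.3, 1.9], 0.0575]]
```

View pics/fin.png

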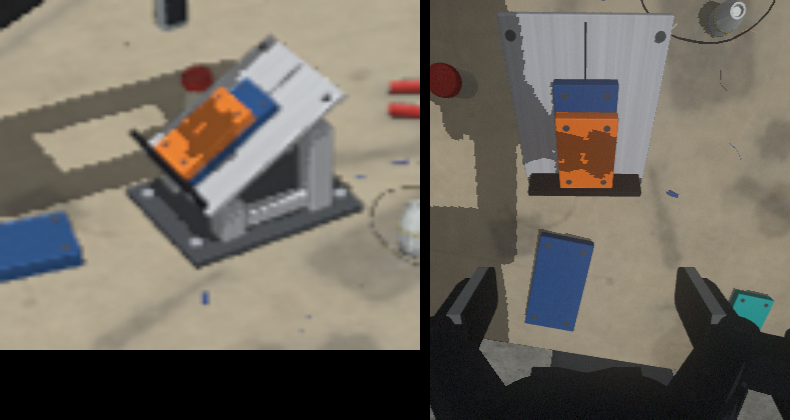

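The side crop shows the orange plate flat on the blue one, with its lower edge at the stop (190,185). The wrist crop shows both plates centred on the line, with the orange plate's lower edge at (587,187) against the stop. Measured lower-edge offsets are about 1 mm. Handing in.

```bash
python3 -c "
from bench import *
print(hand_in())"
```

```text
the job is handed in; nothing more can be done
None
```

Both plates are on the stand: blue flat on the bed, orange flat on top of it, lower edges about 1 mm from the stop and within 1 mm of the black line in the last images; job handed in at about 20 s, verdict not shown.

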